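# Load two drill cores into a feed tube

## Robot

A 6-joint arm with a two-finger parallel gripper is mounted at the origin on the work surface. World frame = base frame: x ahead of the robot, y to its left, z up, the work surface at z = 0. Lengths are in mm, angles in rad, forces in N, time in s.
With the tool pointing down it reaches from about 350 to 925 mm from the base axis. Payload 6.4 kg.
Tool frame: the origin (TCP) lies midway between the tips of the shut fingers; the grasp point (between the pads) lies 19 mm behind it; z points along the fingers, y is the line along which they close (so a half turn about z gives the same grasp; the last joint's range is limited). The gripper opens to 85 mm and grips with 20 to 120 N. Pads are 22 mm wide; open, the fingers measure 114 mm over their backs; the gripper's body (76 mm by 85 mm) begins 54 mm behind the grasp point. The pads swing forward as they close: fully open they stand 13 mm farther back than shut.
Start: joints at [-1.379, 0.245, 1.558, -0, 1.339, -0.174], TCP at [232.508, -607.004, 231.29] pointing down, gripper open.
Joint ranges: [-3.13, 3.13], [-1.02, 2.26], [0.13, 2.54], [-0.95, 4.09], [0.21, 2.88], [-2.74, 2.74]. Speed limits (rad/s): [2.57, 2.57, 3.14, 3.14, 3.14, 3.14].

## Interface

Orientations are given as a rotation vector (axis times angle).
In Python, from bench import manip, viewer, finder gives the robot as it stands.
- The arm moves only by the tool play_rows, never from a script. Its argument "series" is a list of rows, each a list of 6 numbers: the shift along the tool's x, y, z in units of 500 mm (1.0 is 500 mm), then the turn, a rotation vector about the tool's x, y, z in units of 90 degrees (1.0 is 90 degrees). A call has 1 to 12 rows; each row is the pose to reach, as a shift and turn from the pose commanded when the call began, along the tool's axes at that moment; what a row does not reach only later rows make up. A row lasts 1/12 s, in which the tool goes at most 41.7 mm and 7.16 degrees, less where a joint would pass 70% of its speed; a pose out of reach is approached as far as the arm can. A call with a number of a shift or a turn outside -1 to 1 is refused whole. A call with a gripper value outside its range is refused whole. "hand" is the opening, from -1 (shut) to 1 (fully open), so that 0 is half open, set as the call begins (left out, the last holds). The fingers move at their own pace and stop on an object; the grip force is fixed at half the most. Time passes only in rows, so rows that repeat a pose let the fingers close. It gives the time, the measured TCP pose, the force, the opening and the grip force at its end, in the units of the state.
- manip.observe(): the state, without advancing time (a new reading comes with each control period).
- viewer.get_image(name): name is "scene" or "top" or "wrist"; returns the picture (384x512x3 uint8, red, green, blue); there is no depth.
- viewer.calibration(name): a dict with "vfov" (degrees; the focal length in pixels is half the picture's height over the tangent of half this angle, whatever the lens; pixels are square), "cx", "cy" (the principal point, pixels), "rvec" (rotation vector, rad) and "tvec" (3), from world to camera coordinates, as OpenCV has them. Camera axes: x right, y down, z forward; pixel columns grow to the right and rows downward; lengths in mm; the calibration is good to about 2 mm. The wrist camera is an equidistant fisheye: a pixel r from the principal point sees the ray r / f radians off the axis. A picture is of the moment at which its call begins: read the wrist's pose just before it. calibration takes no time and is no camera call; for the wrist camera it gives the pose at the moment of the call.
- manip.finish_job(): hands the job in; it is judged then, once.
Trained networks look in the newest picture that a camera, given by its name, has taken for a name from the list of things; names that differ only in an ending like _2 or _b are one class to them, and where a whole thing is asked for, a point or a joint stands for the part that bears it (a point fixed in the world has none). Each returns a list of dicts, best first, with "p" (0 to 1); they miss things now and then, are a little off and sometimes report something else, mostly with a low value. They report only what shows in the picture. A call takes as long as a camera call. They do not tell look-alikes from the thing itself.
- finder.search_frame(camera, label): "point" ([column, row] in pixels, amid what is visible of it).
The state is a dict: "time": time; "joints": joint angles; "joint_vel": joint speeds; "joint_torque": joint torques, N m; "tcp_pos": TCP position; "tcp_rot": TCP orientation; "wrist_force": force on the tool from outside, world axes, zero at the start; "torque": the same for the moment, N m; "opening": opening from 0.0 (shut) to 1.0 (fully open); "grasp_force": force on a finger pad.
Only numpy, scipy, OpenCV 4.12 (cv2) and the standard library are available. Lean on these libraries where they do the work, as an engineer would, in place of code of your own. Each camera call takes 0.05 s, during which the arm holds its last target. There are 200 camera calls.

## Task

Load the two slim drill cores into the slotted upright feed tube, one on top of the other: let each go in its flared mouth and slide down, so that the first stands on the tube's floor and the second upright on it. Of the grey concrete samples, the thick core, the thin disc and the square block are not for this tube.

Things in the scene. Friction and masses are not known exactly. Their poses are not given: they have to be found in the camera images.
- slim_core_a: a drilled concrete core, a plain grey round cylinder 38 mm in diameter and 56 mm long, standing upright; mass about 0.15 kg. Origin at its centre (28 mm above the surface as it stands), z along its axis. One of two alike; either may go in first. Grip it near its upper end, so that its lower end can enter the tube below the fingers.
- slim_core_b: a drilled concrete core, a plain grey round cylinder 38 mm in diameter and 56 mm long, standing upright; mass about 0.15 kg. Origin at its centre (28 mm above the surface as it stands), z along its axis. The other of the two alike. Grip it near its upper end, so that its lower end can enter the tube below the fingers.
- feed_tube: the feed tube, fixed to the table: an upright round aluminium tube of 50 mm bore on a dark steel block and a 120 mm square grey base plate. Origin on the tube's axis at the work surface, z up. Tube floor 30 mm above the origin, rim at 125 mm. A sight slot 15 mm wide faces its +x, below the flare. Two cores fill it to 142 mm: the second stands out of the rim by 17 mm.
- feed_tube_mouth (a point): centre of the tube's open mouth, on its axis at the rim, 125 mm above the work surface. The mouth is 68 mm wide inside (about 75 mm outside) and narrows evenly to the 50 mm bore 15 mm lower down. A core let go upright on the axis with its lower end 15 to 20 mm below the rim falls home.
Mind the look-alikes: they are no part of the job. What is shaped like the slim_core_b but blue or orange is not meant. What is shaped like the slim_core_a but turquoise is not meant.

How it is judged (in metres and radians):
On the way:
1. one slim core stands on the floor of the feed tube (((z of slim_core_a in the frame of feed_tube between 0.05 and 0.066 m and horizontal distance between slim_core_a and feed_tube below 0.014 m and angle between the z axis of slim_core_a and the z axis of feed_tube, either way round below 0.2 rad and linear speed of slim_core_a below 0.03 m/s) or (z of slim_core_b in the frame of feed_tube between 0.05 and 0.066 m and horizontal distance between slim_core_b and feed_tube below 0.014 m and angle between the z axis of slim_core_b and the z axis of feed_tube, either way round below 0.2 rad and linear speed of slim_core_b below 0.03 m/s))), for 0.2 s.
At the end, for the whole second after the job is handed in: Both slim cores rest in the feed tube, either one lower: the lower's centre 58 mm (within 8) above the tube's origin, standing on its floor, the upper's 114 mm (within 10), standing on the lower; each within 14 mm of the tube's axis, within 0.2 rad of parallel to it, and slower than 0.03 m/s (((z of slim_core_a in the frame of feed_tube between 0.05 and 0.066 m and horizontal distance between each of slim_core_a, slim_core_b and feed_tube below 0.014 m and angle between the z axis of each of slim_core_a, slim_core_b and the z axis of feed_tube, either way round below 0.2 rad and linear speed of each of slim_core_a, slim_core_b below 0.03 m/s and z of slim_core_b in the frame of feed_tube between 0.104 and 0.124 m) or (z of slim_core_b in the frame of feed_tube between 0.05 and 0.066 m and horizontal distance between each of slim_core_b, slim_core_a and feed_tube below 0.014 m and angle between the z axis of each of slim_core_b, slim_core_a and the z axis of feed_tube, either way round below 0.2 rad and linear speed of each of slim_core_b, slim_core_a below 0.03 m/s and z of slim_core_a in the frame of feed_tube between 0.104 and 0.124 m))); the robot touches nothing.
It also fails if it takes over 58 s, if anything falls off the work surface, if the arm or the gripper's body presses on something with over 40 N, if the wrist force passes 120 N, or if a joint passes its speed limit or range.

## Working session

There is one attempt and no reset: what is moved stays moved. The work goes in short steps, Python scripts to look and compute and a tool call to move; the robot and the scene stay as the last step left them, time stands still between calls to the robot, and variables do not carry over. Pictures are saved under pics/ and viewed, at most 10 in all, crops included, and the job is handed in when it is done.

Besides the shell and the picture viewer there is one more tool, called after ">>>" as a command line: name --pt "numbers of a row" for each row, then --argument value for the rest. play_rows: Moves the arm, as the interface text tells. Its arguments: {"type":"object","properties":{"series":{"type":"array"},"hand":{"type":"number"}},"required":["series"]}

```bash
mkdir -p pics
cat > h.py <<'E'
import numpy as np, cv2
from bench import manip, viewer, finder
def cal(n):
    c=viewer.calibration(n); R=cv2.Rodrigues(np.array(c["rvec"],float))[0]; t=np.array(c["tvec"],float)
    f=192/np.tan(np.radians(c["vfov"])/2); return c,R,t,f
def ray(n,p,C=None):
    c,R,t,f=C or cal(n); d=np.array([p[0]-c["cx"],p[1]-c["cy"]])
    if n=="wrist":
        r=np.hypot(*d); a=r/f; v=np.array([*(d/max(r,1e-9)*np.sin(a)),np.cos(a)])
    else: v=np.array([*(d/f),1.])
    return -R.T@t, R.T@v
def at(n,p,z,C=None):
    o,v=ray(n,p,C); return o+v*(z-o[2])/v[2]
def px(n,P,C=None):
    c,R,t,f=C or cal(n); q=R@np.array(P,float)+t
    if n=="wrist":
        r=np.hypot(q[0],q[1]); a=np.arctan2(r,q[2]); return np.array([c["cx"],c["cy"]])+q[:2]/max(r,1e-9)*a*f
    return q[:2]/q[2]*f+[c["cx"],c["cy"]]
def save(n,name):
    C=cal(n); im=viewer.get_image(n); cv2.imwrite(f"pics/{name}.png",im[:,:,::-1]); return im,C
E
python3 - <<'E'
from h import *
ims=[]
for n in("top","scene"):
    save(n,n+"0")
    for l in("slim_core_a","feed_tube"):
        for d in finder.search_frame(n,l):
            print(n,l,np.round(d["point"]),round(d["p"],2),np.round(at(n,d["point"],28 if l[0]=="s" else 100)))
s=manip.observe();print(s["time"],s["tcp_pos"],s["tcp_rot"])
print(cal("top")[0],-cal("top")[1].T@cal("top")[2])
E
```

```text
top slim_core_a [360. 224.] 0.73 [ 430. -290.   28.]
top slim_core_a [302. 156.] 0.67 [ 607. -147.   28.]
top slim_core_a [396. 236.] 0.65 [ 397. -383.   28.]
top slim_core_a [262. 142.] 0.64 [647. -44.  28.]
top slim_core_a [266. 168.] 0.47 [577. -54.  28.]
top feed_tube [173. 162.] 0.8 [584. 174. 100.]
scene slim_core_a [253. 242.] 0.94 [ 610. -151.   28.]
scene slim_core_a [160. 241.] 0.75 [ 431. -292.   28.]
scene slim_core_a [289. 225.] 0.7 [645. -47.  28.]
scene slim_core_a [126. 258.] 0.69 [ 411. -378.   28.]
scene slim_core_a [264. 215.] 0.6 [574. -59.  28.]
scene feed_tube [322. 171.] 0.64 [633. 112. 100.]
0.3 [ 232.4939585  -606.80195984  230.91411076] [-3.08851634e+00 -5.71281891e-01 -3.71034546e-05]
{'vfov': 46.382736874664666, 'cx': 259.00145650303267, 'cy': 191.0253869188157, 'rvec': array([ 2.13781093, -2.17365123,  0.1098525 ]), 'tvec': array([ -26.17296286,  518.19992619, 1126.33992296])} [ 384.7548989   -49.07902161 1177.88485301]
```

View pics/top0.png

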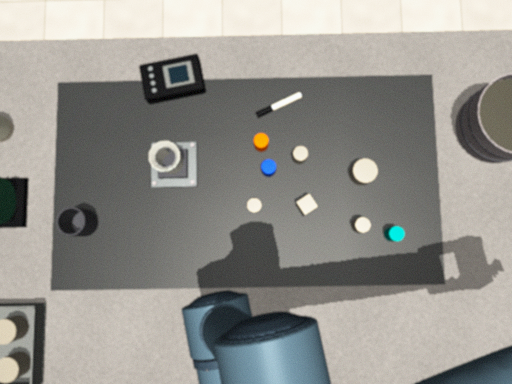

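View pics/scene0.png

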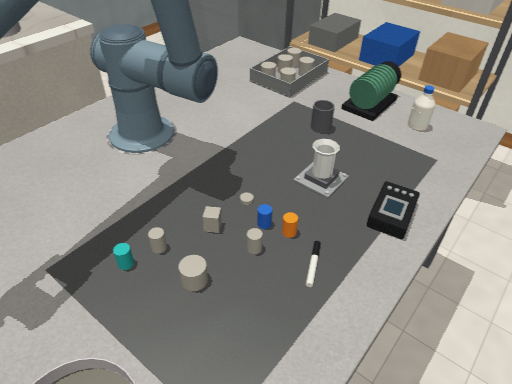

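The slim grey cores are at top (301,153) and (362,225), and scene (255,241) and (158,240). Both are tall, slim and grey. I'm excluding the thick core (365,170), the disc (254,205), the block (307,204), and the blue, orange and turquoise look-alikes. I'll confirm this in an enlarged crop and refine the positions.

Run:
```python
from h import *
s=cv2.imread("pics/scene0.png"); t=cv2.imread("pics/top0.png")
a=cv2.resize(s[195:295,100:310],None,fx=3.8,fy=3.8,interpolation=cv2.INTER_CUBIC)
b=cv2.resize(t[130:240,140:190+110],None,fx=1,fy=1)
def up(c,w,h): return cv2.resize(c,(w,h),interpolation=cv2.INTER_CUBIC)
row=np.hstack([up(t[138:193,145:203],200,190),up(t[138:188,285:335],190,190),up(t[205:255,345:395],190,190),up(s[135:195,290:350],190,190)])
a=up(s[195:295,100:310],770,367)
cv2.imwrite("pics/crop1.png",np.vstack([a,row]))
# bright tops in top view
g=t.min(axis=2)
for (x,y) in((301,153),(362,225)):
    m=(g[y-14:y+15,x-14:x+15]>150).astype(np.uint8)
    n,l,st,ce=cv2.connectedComponentsWithStats(m); k=1+np.argmax(st[1:,4]); c=ce[k]+[x-14,y-14]
    print(st[k],c,at("top",c,56), [px("scene",[*at("top",c,z)[:2],28]) for z in (56,45)])
gp=[[152,145],[197,142],[198,187],[152,187]]
print([at("top",p,8)[:2].round() for p in gp])
for z in(30,125):print(z,px("top",[584,165,z]))
```

```text
[  6   7  15  15 177] [300.27118644 152.73446328] [ 610.78198251 -141.56230371   56.        ] [array([255.32547246, 240.26217976]), array([255.79088924, 240.91990172])]
[  7   6  17  16 202] [362.74257426 224.40594059] [ 426.45522931 -292.14718337   56.        ] [array([158.48259829, 239.65182048]), array([157.84770002, 240.30522587])]
[array([649., 249.]), array([655., 129.]), array([534., 126.]), array([536., 248.])]
30 [181.8094415  167.02296525]
125 [174.44339786 160.34785199]
```

View pics/crop1.png

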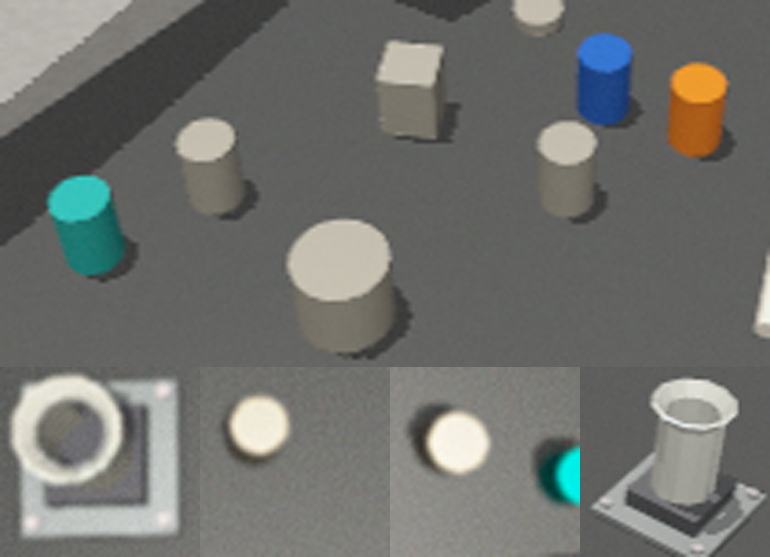

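The crop confirms two slim grey cores, one left of centre near turquoise and one right of centre near blue and orange. The tube stands vertical.

```bash
cat >> h.py <<'E'
def shift(P,yaw=0):
    s=manip.observe(); R=cv2.Rodrigues(np.array(s["tcp_rot"],float))[0]
    d=R.T@(np.array(P,float)-s["tcp_pos"]); return (d/500).round(4), np.round(s["tcp_pos"],1), round(s["time"],2)
E
python3 - <<'E'
from h import *
print("mouth",at("top",[164.4,156.2],125),"base",at("top",[173.1,163.6],8))
print(px("scene",[587,185,125]))
print(shift([427,-291,160]))
E
```

```text
mouth [594.52340386 189.16787667 125.        ] base [597.44588544 192.31249542   8.        ]
[322.75089965 144.64703993]
(array([ 0.5892, -0.4506,  0.1422]), array([ 232.5, -606.8,  230.9]), 0.3)
```

>>> play_rows --pt "0.589 -0.451 0.142 0 0 0" --pt "0.589 -0.451 0.142 0 0 0" --pt "0.589 -0.451 0.142 0 0 0" --pt "0.589 -0.451 0.142 0 0 0" --pt "0.589 -0.451 0.142 0 0 0" --pt "0.589 -0.451 0.142 0 0 0" --pt "0.589 -0.451 0.142 0 0 0" --pt "0.589 -0.451 0.142 0 0 0" --pt "0.589 -0.451 0.142 0 0 0" --pt "0.589 -0.451 0.142 0 0 0" --pt "0.589 -0.451 0.142 0 0 0" --pt "0.589 -0.451 0.142 0 0 0" --hand 0.8

```text
time: 1.3
tcp_pos: [427.0, -291.3, 160.5]
tcp_rot: [3.088, 0.572, 0.0]
wrist_force: [0.3, -0.6, 0.9]
opening: 0.899
grasp_force: 0.0
```

Run:
```python
from h import *
im,C=save("wrist","w1")
s=manip.observe(); print(s["tcp_pos"],s["time"])
for d in finder.search_frame("wrist","slim_core_a"): print(d["point"],round(d["p"],2),at("wrist",d["point"],28,C).round())
g=im.min(axis=2); m=(g>150).astype(np.uint8); n,l,st,ce=cv2.connectedComponentsWithStats(m)
for k in range(1,n):
    if st[k,4]>150: print(st[k],ce[k].round(1),at("wrist",ce[k],56,C).round(1))
print("expected top",px("wrist",[427,-291,56],C))
print(px("scene",[595,190,125]))
```

```text
[ 426.80623464 -292.02025834  160.77016839] 1.35
[321.1, 228.4] 0.94 [ 405. -372.   28.]
[254.8, 186.8] 0.82 [ 422. -293.   28.]
[ 165    0  202  120 8975] [293.   47.1] [ 550.5 -277.5   56. ]
[  399     0   113   335 16309] [478.8 197.9] [ 504. -520.   56.]
[ 41  38  25  32 581] [53.3 53.2] [484.  -61.3  56. ]
[ 110   54   47   53 1710] [133.3  80.1] [ 480.1 -158.9   56. ]
[198  79  29  41 663] [213.   98.7] [ 486.4 -231.9   56. ]
[  153   143   182   129 12845] [252.6 210.9] [ 407.6 -296.7   56. ]
[   0  197  133  110 6711] [ 44.4 254.2] [267.9 -93.4  56. ]
[ 171  280  109   42 1970] [210.8 303.1] [ 297.4 -292.4   56. ]
[  85  322   54   60 1483] [112.9 349.2] [ 163.7 -197.6   56. ]
[ 375  322   54   60 1483] [400.4 349.3] [ 294.4 -541.5   56. ]
expected top [254.40869308 188.68650655]
[326.13558821 144.93370508]
```

View pics/w1.png

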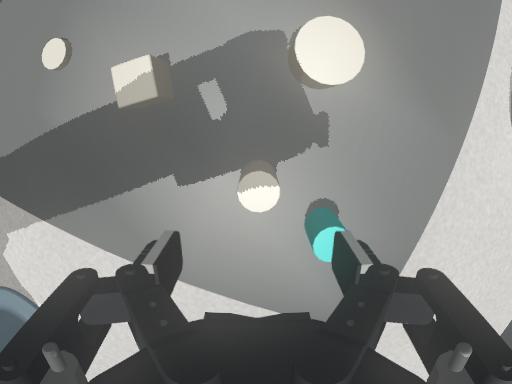

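Run:
```python
from h import *
p=at("wrist",[258.5,191],56); print(p)
print(shift([*(np.array(p[:2])*0.7+np.array([427,-291])*.3),25]))
```

```text
[ 425.94739922 -296.18292214   56.        ]
(array([-0.0024,  0.0036,  0.2717]), array([ 426.7, -292.4,  160.9]), 1.4)
```

>>> play_rows --pt "-0.002 0.005 0.07 0 0 0" --pt "-0.002 0.005 0.13 0 0 0" --pt "-0.002 0.005 0.18 0 0 0" --pt "-0.002 0.005 0.22 0 0 0" --pt "-0.002 0.005 0.25 0 0 0" --pt "-0.002 0.005 0.27 0 0 0" --pt "-0.002 0.005 0.27 0 0 0"

```text
time: 1.98
tcp_pos: [425.3, -293.8, 23.4]
tcp_rot: [-3.087, -0.568, 0.003]
wrist_force: [0.1, -0.3, -0.1]
opening: 0.906
grasp_force: 0.0
```

>>> play_rows --pt "0 0 0 0 0 0" --pt "0 0 0 0 0 0" --pt "0 0 0 0 0 0" --pt "0 0 0 0 0 0" --pt "0 0 0 0 0 0" --pt "0 0 0 0 0 0" --pt "0 0 0 0 0 0" --pt "0 0 0 0 0 0" --pt "0 0 0 0 0 0" --pt "0 0 0 0 0 0" --hand -1

```text
time: 2.82
tcp_pos: [427.8, -294.8, 26.9]
tcp_rot: [3.087, 0.571, 0.002]
wrist_force: [-1.2, 0.0, 6.6]
opening: 0.425
grasp_force: 60.2
```

>>> play_rows --pt "0 0 -0.06 0 0 0" --pt "0 0 -0.14 0 0 0" --pt "0 0 -0.22 0 0 0" --pt "0 0 -0.3 0 0 0" --pt "0 0 -0.36 0 0 0" --pt "0 0 -0.36 0 0 0"

```text
time: 3.32
tcp_pos: [429.7, -296.6, 213.4]
tcp_rot: [3.077, 0.57, 0.012]
wrist_force: [0.2, -0.3, -0.4]
opening: 0.426
grasp_force: 60.5
```

Run:
```python
from h import *
s=manip.observe();print(s["opening"],s["grasp_force"],s["wrist_force"])
print(shift([595,190,205]))
```

```text
0.4260806844831922 60.46997308731079 [ 0.15422162 -0.29587058 -0.39809541]
(array([ 0.657 , -0.7905,  0.0099]), array([ 429.7, -296.6,  213.4]), 3.32)
```

>>> play_rows --pt "0.04 -0.05 0 0 0 0" --pt "0.1 -0.12 0 0 0 0" --pt "0.16 -0.19 0 0 0 0" --pt "0.22 -0.26 0 0 0 0" --pt "0.28 -0.33 0 0 0 0" --pt "0.34 -0.4 0 0 0 0" --pt "0.4 -0.47 0 0 0 0" --pt "0.46 -0.54 0 0 0 0" --pt "0.51 -0.61 0 0 0 0" --pt "0.55 -0.67 0 0 0 0" --pt "0.58 -0.71 0 0 0 0" --pt "0.6 -0.73 0 0 0 0"

```text
time: 4.32
tcp_pos: [575.8, 158.4, 204.0]
tcp_rot: [-3.087, -0.576, 0.002]
wrist_force: [-0.1, -1.3, -2.3]
opening: 0.426
grasp_force: 60.7
```

>>> play_rows --pt "0.02 -0.02 0 0 0 0" --pt "0.04 -0.04 0 0 0 0" --pt "0.05 -0.055 0 0 0 0" --pt "0.05 -0.055 0 0 0 0" --pt "0.05 -0.055 0 0 0 0" --pt "0.05 -0.055 0 0 0 0"

```text
time: 4.82
tcp_pos: [589.8, 187.8, 205.2]
tcp_rot: [3.089, 0.569, -0.001]
wrist_force: [0.2, 0.7, -1.1]
opening: 0.429
grasp_force: 60.7
```

Run:
```python
from h import *
s=manip.observe();print(s["time"],s["tcp_pos"],s["tcp_rot"],s["opening"],s["grasp_force"])
w,C=save("wrist","w2"); sc,_=save("scene","s2"); t,_=save("top","t2")
up=lambda c,w,h: cv2.resize(c,(w,h),interpolation=cv2.INTER_CUBIC)
cv2.imwrite("pics/c2.png",np.vstack([np.hstack([up(w[150:384,106:406],400,312),up(sc[70:210,250:430],400,312)]),])[:,:,::-1])
for z,r in((125,34),(125,37.5)):
  print("mouth in w2 if 595,190:",[px("wrist",[595+a*r,190+b*r,z],C).round() for a,b in((0,0),(1,0),(-1,0),(0,1),(0,-1))])
print(shift([595,190,205]))
```

```text
4.8167 [589.79872969 187.82472213 205.15812822] [ 3.08925712e+00  5.69192414e-01 -7.24717876e-04] 0.4285225688605783 60.71122169494629
mouth in w2 if 595,190: [array([254., 190.]), array([270., 149.]), array([239., 228.]), array([213., 175.]), array([295., 205.])]
mouth in w2 if 595,190: [array([254., 190.]), array([272., 145.]), array([238., 232.]), array([209., 173.]), array([299., 206.])]
(array([0.011 , 0.    , 0.0008]), array([589.9, 188.1, 205.4]), 4.97)
```

View pics/c2.png

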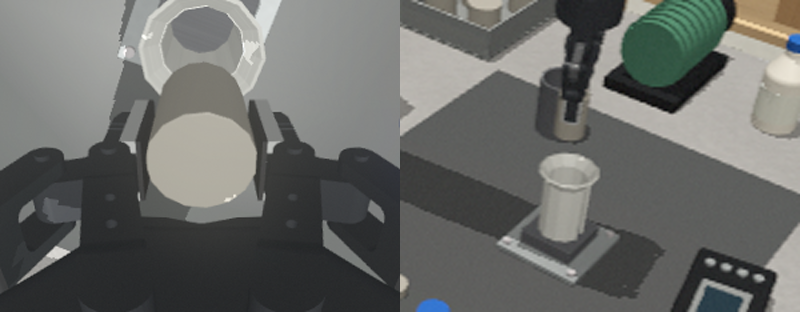

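Run:
```python
from h import *
m=at("wrist",[256.8,188],125);k=at("wrist",[257.5,268.5],236);print("mouth",m,"core",k)
print(shift([595,190,205]))
s=manip.observe();R=cv2.Rodrigues(np.array(s["tcp_rot"]))[0];print("core-tcp in tool",R.T@(k-s["tcp_pos"]),"mouth-core",R.T@(m-k))
```

```text
mouth [597.27936498 189.06543325 125.        ] core [592.03747513 187.01677453 236.        ]
(array([0.011 , 0.    , 0.0008]), array([589.9, 188.1, 205.4]), 4.97)
core-tcp in tool [  1.64301548   1.74953978 -30.61495696] mouth-core [ 5.63354574e+00 -5.37104365e-02  1.10999706e+02]
```

>>> play_rows --pt "0.011 0 0 0 0 0" --pt "0.011 0 0.02 0 0 0" --pt "0.011 0 0.05 0 0 0" --pt "0.011 0 0.08 0 0 0" --pt "0.011 0 0.11 0 0 0" --pt "0.011 0 0.13 0 0 0" --pt "0.011 0 0.144 0 0 0" --pt "0.011 0 0.144 0 0 0" --pt "0.011 0 0.144 0 0 0" --pt "0.011 0 0.144 0 0 0"

```text
time: 5.8
tcp_pos: [595.8, 191.1, 134.3]
tcp_rot: [3.089, 0.571, 0.003]
wrist_force: [-0.1, -0.0, -0.7]
opening: 0.426
grasp_force: 60.7
```

Run:
```python
from h import *
s=manip.observe();print(s["time"],s["tcp_pos"],s["tcp_rot"],s["wrist_force"],s["grasp_force"])
w,C=save("wrist","w3"); sc,_=save("scene","s3")
up=lambda c,w,h: cv2.resize(c,(w,h),interpolation=cv2.INTER_CUBIC)
cv2.imwrite("pics/c3.png",np.hstack([up(w[150:384,106:406],400,312),up(sc[110:210,270:398],400,312)])[:,:,::-1])
```

```text
5.8 [595.76461047 191.06038527 134.27903241] [3.08913407e+00 5.71323109e-01 2.71214542e-03] [-0.09046872 -0.0254164  -0.69170998] 60.711071491241455
```

View pics/c3.png

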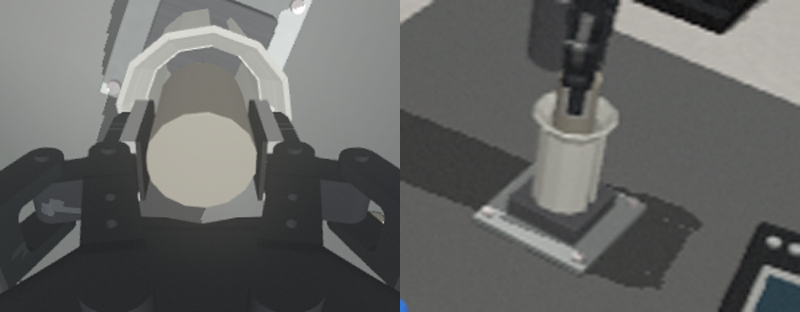

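The core's lower end is inside the mouth and centred: the mouth spans columns 118–290 in the crop, and the core's centre is at 202. No contact force, so I'll release.

>>> play_rows --pt "0 0 0 0 0 0" --pt "0 0 0 0 0 0" --pt "0 0 0 0 0 0" --pt "0 0 0 0 0 0" --pt "0 0 0 0 0 0" --pt "0 0 0 0 0 0" --hand 0.8

```text
time: 6.4
tcp_pos: [595.1, 191.0, 133.4]
tcp_rot: [3.089, 0.571, 0.0]
wrist_force: [-0.3, -0.3, -0.8]
opening: 0.901
grasp_force: 0.0
```

>>> play_rows --pt "0 0 -0.04 0 0 0" --pt "0 0 -0.1 0 0 0" --pt "0 0 -0.15 0 0 0" --pt "0 0 -0.15 0 0 0" --pt "0 0 -0.15 0 0 0"

```text
time: 6.82
tcp_pos: [596.2, 191.2, 210.5]
tcp_rot: [3.089, 0.571, 0.006]
wrist_force: [-0.5, 0.8, -0.3]
opening: 0.903
grasp_force: 0.0
```

Run:
```python
from h import *
w,C=save("wrist","w4"); sc,_=save("scene","s4")
up=lambda c,w,h: cv2.resize(c,(w,h),interpolation=cv2.INTER_CUBIC)
cv2.imwrite("pics/c4.png",np.hstack([up(w[120:354,106:406],400,312),up(sc[110:210,270:398],400,312)])[:,:,::-1])
print(shift([609,-145,160]))
```

```text
(array([-0.2128,  0.6378,  0.0943]), array([594.4, 190.9, 207.1]), 6.92)
```

View pics/c4.png

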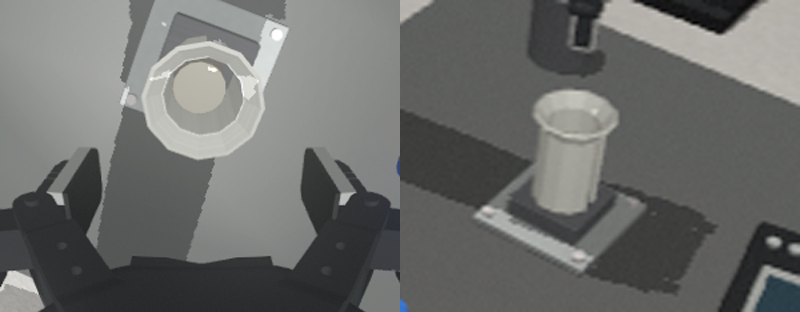

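The first core is down inside the tube: its disc shows at crop (199,87), and nothing shows above the rim in the scene view. Next, the second core.

>>> play_rows --pt "-0.02 0.06 0 0 0 0" --pt "-0.05 0.14 0 0 0 0" --pt "-0.08 0.22 0 0 0 0" --pt "-0.11 0.3 0.01 0 0 0" --pt "-0.13 0.38 0.03 0 0 0" --pt "-0.15 0.46 0.05 0 0 0" --pt "-0.18 0.54 0.07 0 0 0" --pt "-0.2 0.6 0.09 0 0 0" --pt "-0.213 0.638 0.094 0 0 0" --pt "-0.213 0.638 0.094 0 0 0" --pt "-0.213 0.638 0.094 0 0 0" --pt "-0.213 0.638 0.094 0 0 0" --hand 0.5

```text
time: 7.92
tcp_pos: [609.1, -144.1, 160.2]
tcp_rot: [-3.088, -0.572, 0.003]
wrist_force: [0.2, -0.3, -0.5]
opening: 0.753
grasp_force: 0.0
```

Run:
```python
from h import *
w,C=save("wrist","w5"); print(px("wrist",[610,-142,56],C))
cv2.imwrite("pics/c5.png",cv2.resize(w[100:325,106:406],(800,600),interpolation=cv2.INTER_CUBIC)[:,:,::-1])
print(shift([609,-145,160]))
```

```text
[253.07898821 187.01873847]
(array([-0.0017,  0.0021,  0.0012]), array([ 609.4, -143.7,  160.6]), 7.97)
```

View pics/c5.png

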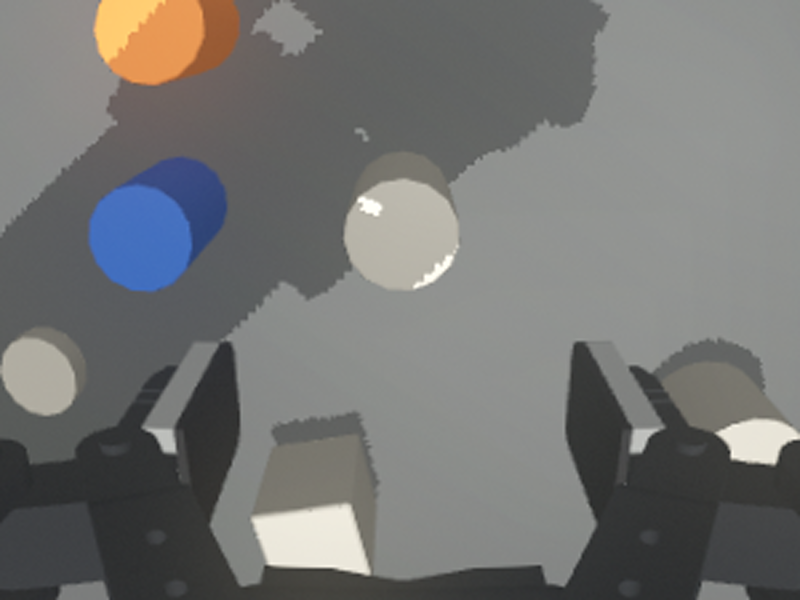

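The grey core is under the gripper at crop (401,235), about pixel (256,188), close to the predicted spot. The blue core clears the fingers.

Run:
```python
from h import *
p=at("wrist",[256.4,188.1],56); print(p,shift([*p[:2],25]))
```

```text
[ 610.34923699 -144.70674674   56.        ] (array([0.0013, 0.0029, 0.2712]), array([ 609.4, -143.7,  160.6]), 7.97)
```

>>> play_rows --pt "0.001 0.002 0.07 0 0 0" --pt "0.001 0.002 0.13 0 0 0" --pt "0.001 0.002 0.18 0 0 0" --pt "0.001 0.002 0.22 0 0 0" --pt "0.001 0.002 0.25 0 0 0" --pt "0.001 0.002 0.27 0 0 0" --pt "0.001 0.002 0.27 0 0 0"

```text
time: 8.55
tcp_pos: [609.4, -144.4, 24.3]
tcp_rot: [-3.087, -0.573, 0.005]
wrist_force: [-0.9, 0.5, -0.1]
opening: 0.752
grasp_force: 0.0
```

>>> play_rows --pt "0 0 0 0 0 0" --pt "0 0 0 0 0 0" --pt "0 0 0 0 0 0" --pt "0 0 0 0 0 0" --pt "0 0 0 0 0 0" --pt "0 0 0 0 0 0" --pt "0 0 0 0 0 0" --pt "0 0 0 0 0 0" --hand -1

```text
time: 9.22
tcp_pos: [612.0, -146.3, 28.3]
tcp_rot: [3.088, 0.571, 0.005]
wrist_force: [-0.4, 1.7, 5.8]
opening: 0.422
grasp_force: 60.5
```

>>> play_rows --pt "0 0 -0.06 0 0 0" --pt "0 0 -0.14 0 0 0" --pt "0 0 -0.22 0 0 0" --pt "0 0 -0.3 0 0 0" --pt "0 0 -0.36 0 0 0" --pt "0 0 -0.36 0 0 0" --pt "0 0 -0.36 0 0 0" --pt "0 0 -0.36 0 0 0"

```text
time: 9.88
tcp_pos: [609.5, -145.4, 204.6]
tcp_rot: [-3.088, -0.571, 0.004]
wrist_force: [0.2, 0.0, -1.9]
opening: 0.424
grasp_force: 60.5
```

Run:
```python
from h import *
print(shift([595.5,190.5,205]))
```

```text
(array([ 0.2141, -0.6375,  0.    ]), array([ 609.5, -145.4,  204.6]), 9.88)
```

>>> play_rows --pt "0.02 -0.05 0 0 0 0" --pt "0.04 -0.12 0 0 0 0" --pt "0.065 -0.2 0 0 0 0" --pt "0.09 -0.28 0 0 0 0" --pt "0.12 -0.36 0 0 0 0" --pt "0.15 -0.44 0 0 0 0" --pt "0.17 -0.52 0 0 0 0" --pt "0.19 -0.58 0 0 0 0" --pt "0.207 -0.62 0 0 0 0" --pt "0.214 -0.638 0 0 0 0" --pt "0.214 -0.638 0 0 0 0" --pt "0.214 -0.638 0 0 0 0"

```text
time: 10.88
tcp_pos: [595.5, 189.8, 204.3]
tcp_rot: [3.089, 0.572, -0.005]
wrist_force: [0.5, -0.6, -3.1]
opening: 0.429
grasp_force: 60.8
```

>>> play_rows --pt "0 0 0 0 0 0" --pt "0 0 0 0 0 0" --pt "0 0 0 0 0 0"

```text
time: 11.13
tcp_pos: [596.5, 189.1, 206.1]
tcp_rot: [3.09, 0.568, -0.001]
wrist_force: [-0.8, -0.3, -1.8]
opening: 0.43
grasp_force: 60.8
```

Run:
```python
from h import *
s=manip.observe();print(s["time"],s["tcp_pos"],s["opening"],s["grasp_force"])
w,C=save("wrist","w6"); sc,_=save("scene","s6")
up=lambda c,w,h: cv2.resize(c,(w,h),interpolation=cv2.INTER_CUBIC)
cv2.imwrite("pics/c6.png",np.hstack([up(w[150:384,106:406],400,312),up(sc[80:210,270:436],400,312)])[:,:,::-1])
```

```text
11.1333 [596.53813495 189.05638091 206.11066327] 0.43030535819110927 60.75992703437805
```

View pics/c6.png

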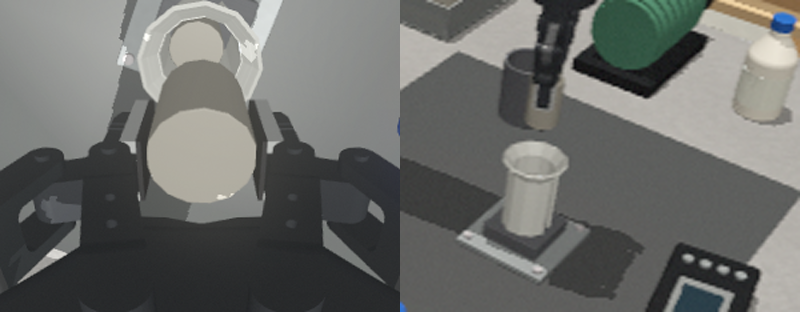

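The second core is held upright. The mouth's centre column (200) lines up with the core's (202), and the forward offset is under 3 mm. Lowering and releasing.

>>> play_rows --pt "0.003 0 0.01 0 0 0" --pt "0.003 0 0.03 0 0 0" --pt "0.003 0 0.06 0 0 0" --pt "0.003 0 0.09 0 0 0" --pt "0.003 0 0.12 0 0 0" --pt "0.003 0 0.135 0 0 0" --pt "0.003 0 0.144 0 0 0" --pt "0.003 0 0.144 0 0 0" --pt "0.003 0 0.144 0 0 0" --pt "0.003 0 0.144 0 0 0"

```text
time: 12.07
tcp_pos: [598.5, 191.0, 135.4]
tcp_rot: [3.089, 0.571, 0.003]
wrist_force: [0.1, -1.3, -2.9]
opening: 0.429
grasp_force: 60.8
```

>>> play_rows --pt "0 0 0 0 0 0" --pt "0 0 0 0 0 0" --pt "0 0 0 0 0 0" --pt "0 0 0 0 0 0" --pt "0 0 0 0 0 0" --pt "0 0 0 0 0 0" --hand 0.8

```text
time: 12.57
tcp_pos: [597.9, 190.9, 134.5]
tcp_rot: [-3.089, -0.571, -0.001]
wrist_force: [0.0, -0.6, 0.7]
opening: 0.9
grasp_force: 0.0
```

>>> play_rows --pt "0 0 -0.04 0 0 0" --pt "0 0 -0.1 0 0 0" --pt "0 0 -0.16 0 0 0" --pt "0 0 -0.2 0 0 0" --pt "0 0 -0.2 0 0 0" --pt "0 0 -0.2 0 0 0"

```text
time: 13.07
tcp_pos: [598.5, 191.1, 236.0]
tcp_rot: [3.089, 0.571, 0.005]
wrist_force: [0.2, 0.2, 0.1]
opening: 0.902
grasp_force: 0.0
```

Run:
```python
from h import *
w,C=save("wrist","w7"); sc,_=save("scene","s7")
up=lambda c,w,h: cv2.resize(c,(w,h),interpolation=cv2.INTER_CUBIC)
cv2.imwrite("pics/c7.png",np.hstack([up(w[120:354,106:406],400,312),up(sc[110:210,270:398],400,312)])[:,:,::-1])
```

```text
(no output)
```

View pics/c7.png

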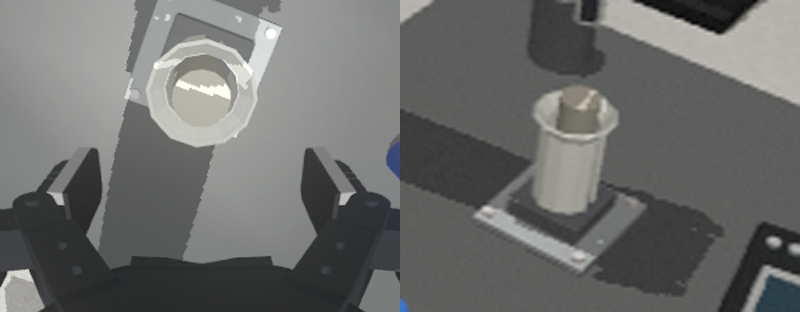

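The second core stands upright, centred in the mouth at wrist crop (201,90), and sticks out a little above the rim in the scene view. I'll check that the height it projects to is right before handing in.

Run:
```python
from h import *
for z in(125,142,160): print(z,(px("scene",[597,190,z])-[270,110])*[3.125,3.12]+[400,0])
```

```text
125 [577.33084932 109.85059934]
142 [579.76271911  94.38483046]
160 [582.38989219  77.67700684]
```

The top of the second core is at crop (580,97), and 142 mm predicts (580,94), so it is seated.

```bash
python3 -c "
from h import *
print(manip.finish_job())"
```

```text
the job is handed in; nothing more can be done
None
```

Both slim cores are stacked upright in the feed tube and the job is handed in, at about 13 s of the 58 s limit; the camera check puts the upper core's top at about the expected 142 mm, but the hand-in returned no verdict.

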